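# Load the test rack in reverse order

### The arm

A 6-joint arm with a two-finger parallel gripper is mounted at the origin on the work surface. World frame = base frame: x ahead of the robot, y to its left, z up, the work surface at z = 0. Lengths are in mm, angles in rad, forces in N, time in s.
With the tool pointing down it reaches from about 325 to 850 mm from the base axis. Payload 15.5 kg.
Tool frame: the origin (TCP) lies midway between the tips of the shut fingers; the grasp point (between the pads) lies 19 mm behind it; z points along the fingers, y is the direction in which the jaws open and shut (so a half turn about z gives the same grasp; the last joint's range is limited). The gripper opens to 91 mm and grips with 3 to 60 N. Pads are 32 mm wide; open, the fingers measure 118 mm over their backs; the gripper's body (76 mm by 178 mm) begins 60 mm behind the grasp point.
Start: joints at [1.147, 0.494, 1.345, -0, 1.302, -0.096], TCP at [201.812, 591.522, 213.915] pointing down, gripper open.
Joint ranges: [-2.91, 2.91], [-0.82, 2.16], [0.22, 2.67], [-1.22, 4.37], [0.12, 2.79], [-3.08, 3.08]. Speed limits (rad/s): [1.89, 1.89, 2.57, 3.01, 3.01, 3.01].

### API

Orientations are given as a unit quaternion [x, y, z, w].
In Python, from bench import manip gives the robot as it stands.
- The arm moves only by the shell command python3 -m pendant 'ROWS'. ROWS is a JSON object of lists of equal length, an entry for each row: "linear": the shift along the tool's x, y, z in m, a list of three; "yaw": the turn about the tool's z in rad; "grip": the gripper command: -1 is fully open, 1 is shut, values between are in proportion. A call has 1 to 10 rows; each row shifts and turns the commanded pose from where the row before left it, along the tool's axes as they then stand; what a row does not reach is not made up. A row lasts 1/12 s, in which the tool goes at most 41.7 mm and 7.16 degrees, less where a joint would pass 70% of its speed; a pose out of reach is approached as far as the arm can. A call is refused whole if a number of a shift passes 0.0417 or a number of a turn 0.125, either way. A call with a gripper value outside its range is refused whole. The fingers move at their own pace and stop on an object; the grip force is fixed at half the most. Time passes only in rows, so rows that do not move let the fingers close. It gives the time, the measured TCP pose, the force and the opening at its end, in the units of the state.
- manip.state(): the state, without advancing time (a new reading comes with each control period).
- manip.get_image(name): name is "scene" or "top" or "wrist"; returns a dict with "color" (420x560x3 uint8, blue, green, red), "fx", "fy", "cx", "cy" (pixels), "R" (3x3) and "t" (3): a world point X has camera coordinates R X + t. Camera axes: x right, y down, z forward; pixel columns grow to the right and rows downward; lengths in mm; the calibration is good to about 2 mm. A picture is of the moment at which its call begins. There is no depth.
- manip.sign_off(): hands the job in, once; it reports no verdict.
The state is a dict: "t": time; "joint_pos": joint angles; "qd": joint speeds; "effort": joint torques, N m; "eef_pos": TCP position; "ee_rot": TCP orientation; "contact_force": force on the tool from outside, world axes, zero at the start; "ft_torque": the same for the moment, N m; "finger_gap": opening from 0.0 (shut) to 1.0 (fully open).
Only numpy, scipy, OpenCV 4.12 (cv2) and the standard library are available. Lean on these libraries where they do the work, as an engineer would, in place of code of your own. Each camera call takes 0.05 s, during which the arm holds its last target. There are 200 camera calls.

### The job

Move the four units from the row of red foam pads into the grey test rack, one to a slot, in reverse order: the unit farthest left in the row of pads goes into the rack's rightmost slot, the next into the slot beside it, and so on, until the unit farthest right stands in the leftmost slot (left and right as the robot sees them). Stand each unit upright on the rack's floor, near the middle of its slot, and never tip one over. Leave the barcode scanner where it lies.

Things in the scene. Friction and masses are not known exactly. Their poses are not given: they have to be found in the camera images.
- unit_round: round radio node: charcoal plastic cylinder, 50 mm in diameter, 50 mm tall, flat round top. About 140 g, rigid. Origin at the centre of the underside, z up. Starts standing upright on its own red pad, its x axis within 0.25 rad of the pad's.
- unit_antenna: compact router: charcoal plastic box 50 mm (x) by 46 mm (y), 45 mm tall, with a white blank label and two stubby antennas (8 mm thick, standing 19 mm above the top, at x = +19, y = +/-16 mm). About 160 g, rigid. Origin at the centre of the underside, z up. Starts standing upright on its own red pad, its x axis within 0.25 rad of the pad's.
- unit_tall: power unit: charcoal plastic block 42 mm (x) by 34 mm (y), 64 mm tall (the tallest body), white blank label on top. About 180 g, rigid. Origin at the centre of the underside, z up. Starts standing upright on its own red pad, its x axis within 0.25 rad of the pad's.
- unit_narrow: narrow switch unit: charcoal plastic, 64 mm (x) by 28 mm (y); its ends are 42 mm tall, its middle 34 mm (in x) is stepped up to 55 mm; small white blank label on top. About 150 g, rigid. Origin at the centre of the underside, z up. Starts standing upright on its own red pad, its x axis within 0.25 rad of the pad's.
- pad_round: red foam pad that unit_round starts on: 74 x 74 mm, 8 mm thick, firm, fixed on a black carrier board 100 x 350 mm; pad tops are 18 mm above the table. Origin at the centre of its underside; x away from the robot, y to its left (within 0.14 rad). The four pads are alike, in a row along y, 85 mm apart; their order varies, but they never move during the job.
- pad_antenna: red foam pad that unit_antenna starts on: 74 x 74 mm, 8 mm thick, firm, fixed on a black carrier board 100 x 350 mm; pad tops are 18 mm above the table. Origin at the centre of its underside; x away from the robot, y to its left (within 0.14 rad). The four pads are alike, in a row along y, 85 mm apart; their order varies, but they never move during the job.
- pad_tall: red foam pad that unit_tall starts on: 74 x 74 mm, 8 mm thick, firm, fixed on a black carrier board 100 x 350 mm; pad tops are 18 mm above the table. Origin at the centre of its underside; x away from the robot, y to its left (within 0.14 rad). The four pads are alike, in a row along y, 85 mm apart; their order varies, but they never move during the job.
- pad_narrow: red foam pad that unit_narrow starts on: 74 x 74 mm, 8 mm thick, firm, fixed on a black carrier board 100 x 350 mm; pad tops are 18 mm above the table. Origin at the centre of its underside; x away from the robot, y to its left (within 0.14 rad). The four pads are alike, in a row along y, 85 mm apart; their order varies, but they never move during the job.
- rack: grey test rack, fixed: plate 110 mm (x) by 350 mm (y), top 6 mm above the table. Dark rails and five 4 mm dividers, tops at 14 mm, make four empty slots in a row, 98 mm (x) by 81 mm (y) inside, centred at x = 0, y = +127.5, +42.5, -42.5, -127.5 mm. Origin at the centre of its underside; x away from the robot, y to its left (within 0.14 rad). Nearer than the pads or beyond them.
- scanner: hand-held barcode scanner lying on the table, 175 mm long (x), 50 mm wide, 36 mm tall, dark; origin on its underside near the middle. Loose; a bystander. (A computer mouse and a screwdriver also lie loose on the other side of the table.)
Not all that is in view belongs to the job. Leave any blue or pink look-alike of the unit_antenna alone.

How it is judged (in metres and radians):
At the end, for the whole second after the job is handed in: All four units stand upright (within 0.12 rad), released and at rest on the floor of the rack (underside within 4 mm of the plate's top), each within 15 mm in x and 15 mm in y of the centre of its own slot, the order from left to right being the reverse of the order of the pads they started on (x of unit_round in the frame of rack between -0.015 and 0.015 m and z of unit_round in the frame of rack between 0.002 and 0.01 m and angle between each of unit_round, unit_antenna, unit_tall, unit_narrow's own z axis and vertical below 0.12 rad and linear speed of each of unit_round, unit_antenna, unit_tall, unit_narrow below 0.02 m/s and angular speed of each of unit_round, unit_antenna, unit_tall, unit_narrow below 0.2 rad/s and ((y of each of pad_antenna, pad_tall, pad_narrow in the frame of pad_round below 0 m and y of unit_round in the frame of rack between -0.1425 and -0.1125 m) or (y of each of pad_antenna, pad_tall in the frame of pad_round below 0 m and y of pad_narrow in the frame of pad_round above 0 m and y of unit_round in the frame of rack between -0.0575 and -0.0275 m) or (y of each of pad_antenna, pad_narrow in the frame of pad_round below 0 m and y of pad_tall in the frame of pad_round above 0 m and y of unit_round in the frame of rack between -0.0575 and -0.0275 m) or (y of pad_antenna in the frame of pad_round below 0 m and y of each of pad_tall, pad_narrow in the frame of pad_round above 0 m and y of unit_round in the frame of rack between 0.0275 and 0.0575 m) or (y of pad_antenna in the frame of pad_round above 0 m and y of each of pad_tall, pad_narrow in the frame of pad_round below 0 m and y of unit_round in the frame of rack between -0.0575 and -0.0275 m) or (y of each of pad_antenna, pad_narrow in the frame of pad_round above 0 m and y of pad_tall in the frame of pad_round below 0 m and y of unit_round in the frame of rack between 0.0275 and 0.0575 m) or (y of each of pad_antenna, pad_tall in the frame of pad_round above 0 m and y of pad_narrow in the frame of pad_round below 0 m and y of unit_round in the frame of rack between 0.0275 and 0.0575 m) or (y of each of pad_antenna, pad_tall, pad_narrow in the frame of pad_round above 0 m and y of unit_round in the frame of rack between 0.1125 and 0.1425 m)) and x of unit_antenna in the frame of rack between -0.015 and 0.015 m and z of unit_antenna in the frame of rack between 0.002 and 0.01 m and ((y of each of pad_round, pad_tall, pad_narrow in the frame of pad_antenna below 0 m and y of unit_antenna in the frame of rack between -0.1425 and -0.1125 m) or (y of each of pad_round, pad_tall in the frame of pad_antenna below 0 m and y of pad_narrow in the frame of pad_antenna above 0 m and y of unit_antenna in the frame of rack between -0.0575 and -0.0275 m) or (y of each of pad_round, pad_narrow in the frame of pad_antenna below 0 m and y of pad_tall in the frame of pad_antenna above 0 m and y of unit_antenna in the frame of rack between -0.0575 and -0.0275 m) or (y of pad_round in the frame of pad_antenna below 0 m and y of each of pad_tall, pad_narrow in the frame of pad_antenna above 0 m and y of unit_antenna in the frame of rack between 0.0275 and 0.0575 m) or (y of pad_round in the frame of pad_antenna above 0 m and y of each of pad_tall, pad_narrow in the frame of pad_antenna below 0 m and y of unit_antenna in the frame of rack between -0.0575 and -0.0275 m) or (y of each of pad_round, pad_narrow in the frame of pad_antenna above 0 m and y of pad_tall in the frame of pad_antenna below 0 m and y of unit_antenna in the frame of rack between 0.0275 and 0.0575 m) or (y of each of pad_round, pad_tall in the frame of pad_antenna above 0 m and y of pad_narrow in the frame of pad_antenna below 0 m and y of unit_antenna in the frame of rack between 0.0275 and 0.0575 m) or (y of each of pad_round, pad_tall, pad_narrow in the frame of pad_antenna above 0 m and y of unit_antenna in the frame of rack between 0.1125 and 0.1425 m)) and x of unit_tall in the frame of rack between -0.015 and 0.015 m and z of unit_tall in the frame of rack between 0.002 and 0.01 m and ((y of each of pad_round, pad_antenna, pad_narrow in the frame of pad_tall below 0 m and y of unit_tall in the frame of rack between -0.1425 and -0.1125 m) or (y of each of pad_round, pad_antenna in the frame of pad_tall below 0 m and y of pad_narrow in the frame of pad_tall above 0 m and y of unit_tall in the frame of rack between -0.0575 and -0.0275 m) or (y of each of pad_round, pad_narrow in the frame of pad_tall below 0 m and y of pad_antenna in the frame of pad_tall above 0 m and y of unit_tall in the frame of rack between -0.0575 and -0.0275 m) or (y of pad_round in the frame of pad_tall below 0 m and y of each of pad_antenna, pad_narrow in the frame of pad_tall above 0 m and y of unit_tall in the frame of rack between 0.0275 and 0.0575 m) or (y of pad_round in the frame of pad_tall above 0 m and y of each of pad_antenna, pad_narrow in the frame of pad_tall below 0 m and y of unit_tall in the frame of rack between -0.0575 and -0.0275 m) or (y of each of pad_round, pad_narrow in the frame of pad_tall above 0 m and y of pad_antenna in the frame of pad_tall below 0 m and y of unit_tall in the frame of rack between 0.0275 and 0.0575 m) or (y of each of pad_round, pad_antenna in the frame of pad_tall above 0 m and y of pad_narrow in the frame of pad_tall below 0 m and y of unit_tall in the frame of rack between 0.0275 and 0.0575 m) or (y of each of pad_round, pad_antenna, pad_narrow in the frame of pad_tall above 0 m and y of unit_tall in the frame of rack between 0.1125 and 0.1425 m)) and x of unit_narrow in the frame of rack between -0.015 and 0.015 m and z of unit_narrow in the frame of rack between 0.002 and 0.01 m and ((y of each of pad_round, pad_antenna, pad_tall in the frame of pad_narrow below 0 m and y of unit_narrow in the frame of rack between -0.1425 and -0.1125 m) or (y of each of pad_round, pad_antenna in the frame of pad_narrow below 0 m and y of pad_tall in the frame of pad_narrow above 0 m and y of unit_narrow in the frame of rack between -0.0575 and -0.0275 m) or (y of each of pad_round, pad_tall in the frame of pad_narrow below 0 m and y of pad_antenna in the frame of pad_narrow above 0 m and y of unit_narrow in the frame of rack between -0.0575 and -0.0275 m) or (y of pad_round in the frame of pad_narrow below 0 m and y of each of pad_antenna, pad_tall in the frame of pad_narrow above 0 m and y of unit_narrow in the frame of rack between 0.0275 and 0.0575 m) or (y of pad_round in the frame of pad_narrow above 0 m and y of each of pad_antenna, pad_tall in the frame of pad_narrow below 0 m and y of unit_narrow in the frame of rack between -0.0575 and -0.0275 m) or (y of each of pad_round, pad_tall in the frame of pad_narrow above 0 m and y of pad_antenna in the frame of pad_narrow below 0 m and y of unit_narrow in the frame of rack between 0.0275 and 0.0575 m) or (y of each of pad_round, pad_antenna in the frame of pad_narrow above 0 m and y of pad_tall in the frame of pad_narrow below 0 m and y of unit_narrow in the frame of rack between 0.0275 and 0.0575 m) or (y of each of pad_round, pad_antenna, pad_tall in the frame of pad_narrow above 0 m and y of unit_narrow in the frame of rack between 0.1125 and 0.1425 m))); the robot touches nothing.
It fails at once if a unit is tipped over (more than 0.7 rad) (angle between any of unit_round, unit_antenna, unit_tall, unit_narrow's own z axis and vertical above 0.7 rad).
It fails at once if the scanner is shifted by more than 20 mm (distance of scanner from where it was at the start of the episode above 0.02 m).
It also fails if it takes over 109 s, if anything falls off the work surface, if the arm or the gripper's body presses on something with over 40 N, if the wrist force passes 120 N, or if a joint passes its speed limit or range.

## Working session

There is one attempt and no reset: what is moved stays moved. The work goes in short steps, Python scripts to look and compute and a shell command to move; the robot and the scene stay as the last step left them, time stands still between calls to the robot, and variables do not carry over. Pictures are saved under pics/ and viewed, about 12 in all and at most 16, crops included, and the job is handed in when it is done.

```bash
mkdir -p pics; ls
python3 - <<'E'
from bench import manip
import cv2
print(manip.state())
for n in ("top","scene"):
    d=manip.get_image(n); cv2.imwrite(f"pics/{n}0.png",d["color"])
    print(n,d["fx"],d["fy"],d["cx"],d["cy"],d["R"],d["t"])
E
```

```text
pics
{'t': 0.0, 'joint_pos': array([ 1.14652071e+00,  4.94135350e-01,  1.34610782e+00, -2.85997480e-05,
        1.30248218e+00, -9.55227798e-02]), 'qd': array([8.07715079e-05, 1.71646341e-04, 2.14759388e-04, 5.20270221e-04,
       1.95305908e-03, 9.34967681e-04]), 'effort': array([ 5.46618230e-04, -8.78767562e+01, -3.81849790e+01,  7.06503703e-02,
        5.32228814e-02, -1.89718082e-05]), 'eef_pos': array([201.65996588, 591.19191033, 213.37589689]), 'ee_rot': array([ 1.63633415e-01,  9.86521051e-01, -5.50873420e-04, -1.32219595e-04]), 'contact_force': array([ 0.4263969 ,  0.11490605, -0.21075841]), 'ft_torque': array([ 0.0159677 , -0.02151971, -0.03382718]), 'finger_gap': 0.9989589817468058}
top 387.9414506947374 387.9414506947374 274.58484595026084 209.68761466509005 [[ 0.00219067 -0.99958363 -0.02877112]
 [-0.98576327  0.00267858 -0.16811783]
 [ 0.16812489  0.0287298  -0.98534695]] [126.26381607 629.24522487 757.57364785]
scene 430.70448790134446 430.70448790134446 281.1408797754885 218.85692685324113 [[ 0.78840957  0.61512999  0.00504462]
 [ 0.43530715 -0.55209953 -0.7111215 ]
 [-0.43464703  0.56285096 -0.70305104]] [-563.92332729 -175.72745348 1229.08692262]
```

View pics/top0.png

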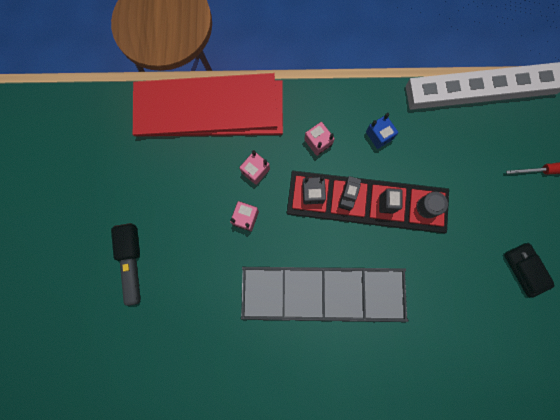

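View pics/scene0.png

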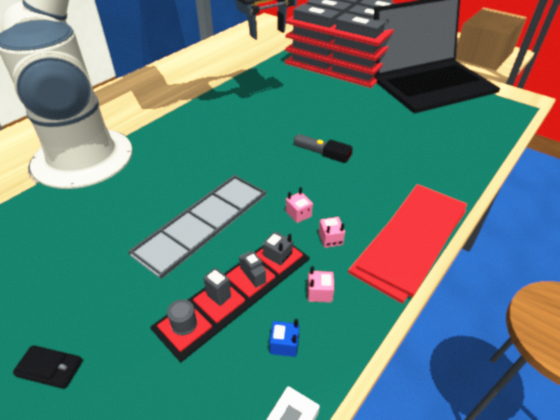

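The order from left to right in the top view is antenna (315,190), narrow (351,190), tall (393,200), round (433,205). The rack is nearer, with slots at u≈264, 303, 344 and 384, v≈294. Possible look-alikes:
- pink routers at (319,137), (254,167) and (244,215)
- a blue router at (383,130)
- red folders at (207,105), which are not pads

The job's router is the charcoal one on a red pad at (315,190). Next I'll measure and take a close crop.

```bash
cat > h.py <<'E'
import numpy as np, cv2
from bench import manip
def ray(d,uv,z):
    uv=np.atleast_2d(uv).astype(float)
    R=np.array(d["R"]);t=np.array(d["t"]);C=-R.T@t
    v=np.c_[(uv[:,0]-d["cx"])/d["fx"],(uv[:,1]-d["cy"])/d["fy"],np.ones(len(uv))]@R
    return (C+v*((z-C[2])/v[:,2])[:,None])[:,:2]
def proj(d,X):
    c=np.atleast_2d(X)@np.array(d["R"]).T+np.array(d["t"])
    return np.c_[c[:,0]/c[:,2]*d["fx"]+d["cx"],c[:,1]/c[:,2]*d["fy"]+d["cy"]]
def rect(P):
    (c,s,a)=cv2.minAreaRect(P.astype(np.float32)); return np.round(c,1),np.round(s,1),round(a,1)
E
python3 - <<'E'
from h import *
d=manip.get_image("top"); im=d["color"]; hsv=cv2.cvtColor(im,cv2.COLOR_BGR2HSV)
red=(((hsv[...,0]<8)|(hsv[...,0]>172))&(hsv[...,1]>180)&(hsv[...,2]>70)).astype(np.uint8)
red[:165]=0; red[:, :285]=0; red[:,455:]=0
n,l,s,c=cv2.connectedComponentsWithStats(red)
ys,xs=np.nonzero(red); P=ray(d,np.c_[xs,ys],18); print("pads",rect(P))
for i in range(1,n):
    if s[i,4]>30: ys,xs=np.nonzero(l==i); print(" comp",s[i],rect(ray(d,np.c_[xs,ys],18)))
g=((hsv[...,1]<60)&(hsv[...,2]>100)).astype(np.uint8); g[:255]=0; g[335:]=0; g[:,:225]=0; g[:,425:]=0
n,l,s,c=cv2.connectedComponentsWithStats(g)
ys,xs=np.nonzero(g); print("rack",rect(ray(d,np.c_[xs,ys],6)))
for i in range(1,n):
    if s[i,4]>30: ys,xs=np.nonzero(l==i); print(" slot",c[i].round(1),rect(ray(d,np.c_[xs,ys],6)))
w=((hsv[...,1]<60)&(hsv[...,2]>140)).astype(np.uint8); w[:165]=0; w[240:]=0; w[:,:285]=0;w[:,455:]=0
n,l,s,c=cv2.connectedComponentsWithStats(w)
for i in range(1,n):
    if s[i,4]>8: 
        ys,xs=np.nonzero(l==i)
        z=18+(45 if c[i][0]<335 else 55 if c[i][0]<370 else 64)
        print(" label",c[i].round(1),s[i],rect(ray(d,np.c_[xs,ys],z)))
cv2.imwrite("pics/crop1.png",cv2.resize(im[165:240,280:460],None,fx=4.4,fy=4.4,interpolation=cv2.INTER_CUBIC))
E
```

```text
pads (array([ 614.4, -163.5]), array([0., 0.]), 0.0)
rack (array([456.2,  23.7]), array([349.1,  96.8]), 89.6)
 slot [263.5 292.8] (array([457.7, 151.1]), array([94.7, 80. ]), 0.1)
 slot [302.7 293.6] (array([457. ,  66.9]), array([96.5, 80.5]), 0.1)
 slot [343.  293.8] (array([455.3, -19. ]), array([95.9, 79.6]), 0.1)
 slot [383.3 294.4] (array([ 455.5, -104.3]), array([95.8, 79.8]), 0.1)
 label [351.6 189.7] [347 185  10  10  67] (array([667.6, -32.6]), array([15.8, 17.5]), 74.6)
 label [314.4 192.9] [309 189  12   9 105] (array([663. ,  42.8]), array([23., 17.]), 89.8)
 label [394.4 197.8] [390 191  10  14 134] (array([ 648.7, -116.6]), array([18., 27.]), 87.3)
```

View pics/crop1.png

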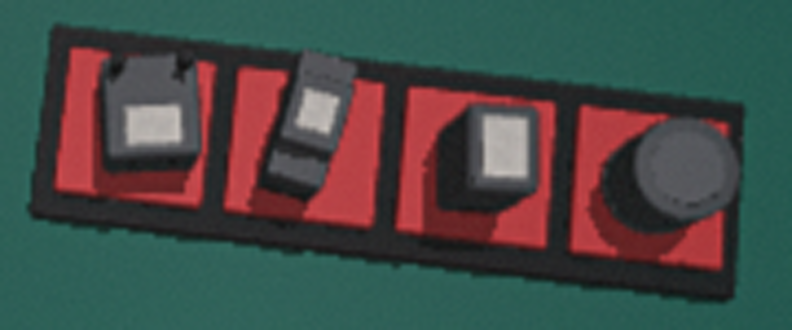

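The crop confirms four charcoal units on red pads: router (150,110) with its antennas away from the robot, narrow (310,120) tilted, tall (490,150), round (685,170). I'll square the tool and move above the row to get a wrist view.

```bash
python3 -m pendant '{"linear":[[0,0,0],[0,0,0],[0,0,0],[-0.022,-0.031,0],[-0.022,-0.031,0],[-0.022,-0.031,0],[-0.022,-0.031,0],[-0.022,-0.031,0],[-0.022,-0.031,0],[-0.022,-0.031,0]],"yaw":[-0.11,-0.11,-0.11,0,0,0,0,0,0,0],"grip":[-1,-1,-1,-1,-1,-1,-1,-1,-1,-1]}'
python3 -m pendant '{"linear":[[-0.022,-0.031,0],[-0.022,-0.031,0],[-0.022,-0.031,0],[-0.022,-0.031,0],[-0.022,-0.031,0],[-0.022,-0.031,0],[-0.022,-0.031,0],[-0.022,-0.031,0],[-0.022,-0.031,0],[-0.022,-0.031,0]],"yaw":[0,0,0,0,0,0,0,0,0,0],"grip":[-1,-1,-1,-1,-1,-1,-1,-1,-1,-1]}'
python3 -m pendant '{"linear":[[-0.022,-0.021,0],[0,0,0],[0,0,0]],"yaw":[0,0,0],"grip":[-1,-1,-1]}'
python3 - <<'E'
from h import *
d=manip.get_image("wrist"); cv2.imwrite("pics/w1.png",d["color"]); R=np.array(d["R"]); print(-R.T@np.array(d["t"]),R)
E
```

```text
t: 0.98
eef_pos: [356.6, 373.1, 213.9]
ee_rot: [-0.001, 1.0, -0.0, -0.0]
contact_force: [1.5, 0.0, 0.3]
finger_gap: 1.0
t: 1.82
eef_pos: [577.1, 63.1, 213.8]
ee_rot: [-0.0, 1.0, 0.0, -0.0]
contact_force: [0.7, -0.2, -0.7]
finger_gap: 1.001
t: 2.07
eef_pos: [599.0, 42.7, 213.3]
ee_rot: [0.001, 1.0, 0.0, -0.0]
contact_force: [-0.7, 0.2, -0.5]
finger_gap: 0.999
[525.17375076  41.94611506 384.3377749 ] [[ 6.32960955e-04  9.99999784e-01  1.75616709e-04]
 [ 9.64956529e-01 -6.56863347e-04  2.62408968e-01]
 [ 2.62409027e-01  3.36785919e-06 -9.64956736e-01]]
```

View pics/w1.png

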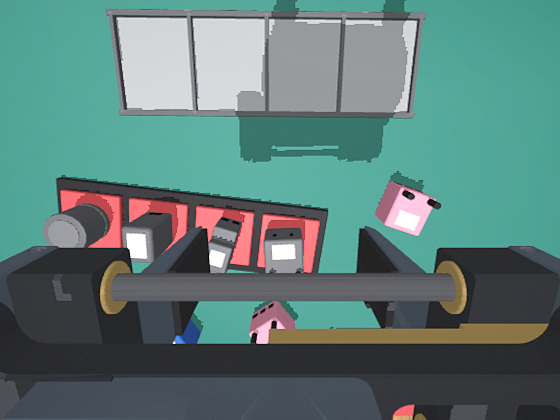

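The wrist view shows the rack at the top (near side). The row of units is at v≈180–260, partly hidden by the gripper, with round (66,228), tall (140,243), narrow (222,250) and router (285,250). I'll back off so the row is clear.

```bash
python3 -m pendant '{"linear":[[0.025,-0.022,0],[0.025,-0.022,0],[0.025,-0.022,0],[0.025,-0.022,0],[0,0,0],[0,0,0]],"yaw":[0,0,0,0,0,0],"grip":[-1,-1,-1,-1,-1,-1]}'
python3 - <<'E'
from h import *
d=manip.get_image("wrist"); im=d["color"]
import pickle; pickle.dump(d,open("w2.pkl","wb"))
cv2.imwrite("pics/w2.png",im)
print(d["fx"],d["cx"],d["cy"])
hsv=cv2.cvtColor(im,cv2.COLOR_BGR2HSV)
w=((hsv[...,1]<40)&(hsv[...,2]>190)).astype(np.uint8)
n,l,s,c=cv2.connectedComponentsWithStats(w)
for i in range(1,n):
    if 60<s[i,4]<2000: print(s[i],c[i].round(1))
cv2.imwrite("pics/w2c.png",cv2.resize(im[60:260,60:420],None,fx=2.2,fy=2.2,interpolation=cv2.INTER_CUBIC))
E
```

```text
t: 2.62
eef_pos: [497.1, -43.8, 214.3]
ee_rot: [-0.0, 1.0, 0.0, -0.0]
contact_force: [0.4, 0.2, -0.4]
finger_gap: 1.0
298.89036182835196 282.860927797432 209.25627316330963
[272 147  64   5 215] [303.2 148.9]
[213 315  18  22 381] [221.4 325.9]
[342 320  22   9 179] [352.6 324.4]
```

View pics/w2c.png

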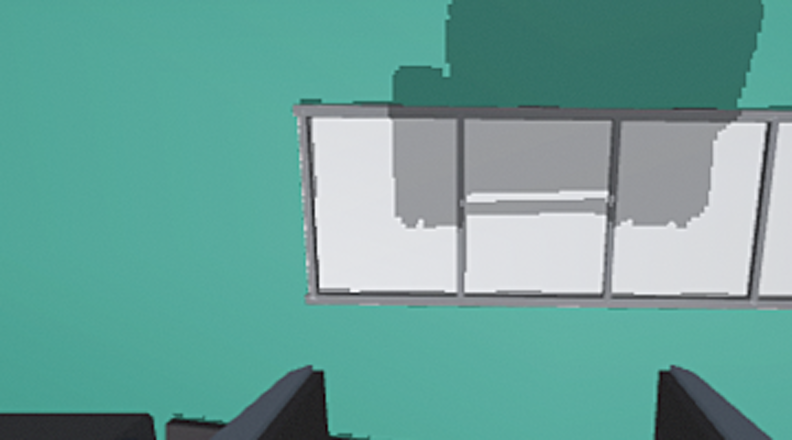

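I went the wrong way: the camera looks at the robot side of the gripper, so the tool has to go beyond the row.

```bash
python3 -m pendant '{"linear":[[-0.037,0,0],[-0.037,0,0],[-0.037,0,0],[-0.037,0,0],[-0.037,0,0],[-0.037,0,0],[0,0,0],[0,0,0]],"yaw":[0,0,0,0,0,0,0,0],"grip":[-1,-1,-1,-1,-1,-1,-1,-1]}'
python3 - <<'E'
from h import *
d=manip.get_image("wrist"); im=d["color"]
import pickle; pickle.dump(d,open("w2.pkl","wb"))
hsv=cv2.cvtColor(im,cv2.COLOR_BGR2HSV)
w=((hsv[...,1]<40)&(hsv[...,2]>190)).astype(np.uint8)
n,l,s,c=cv2.connectedComponentsWithStats(w)
for i in range(1,n):
    if 60<s[i,4]<2000: print(s[i],c[i].round(1))
cv2.imwrite("pics/w3c.png",cv2.resize(im[60:260,110:470],None,fx=2.2,fy=2.2,interpolation=cv2.INTER_CUBIC))
E
```

```text
t: 3.33
eef_pos: [722.2, -42.0, 212.4]
ee_rot: [-0.002, 1.0, 0.0, -0.0]
contact_force: [-0.9, 0.4, -0.0]
finger_gap: 1.003
[ 476   75   54   55 1534] [501.9 103.3]
[107 102  33  35 809] [123.2 119.5]
[196 111  23  36 723] [206.9 127.7]
[352 134  25  19 438] [364.1 142.9]
[282 137  21  21 285] [291.8 147. ]
[ 440  176   54   47 1151] [467.9 199. ]
[323 232  35  41 946] [340.  254.1]
[209 247  26  22 306] [221.6 257.8]
[173 335  95   9 350] [212.7 340.5]
```

View pics/w3c.png

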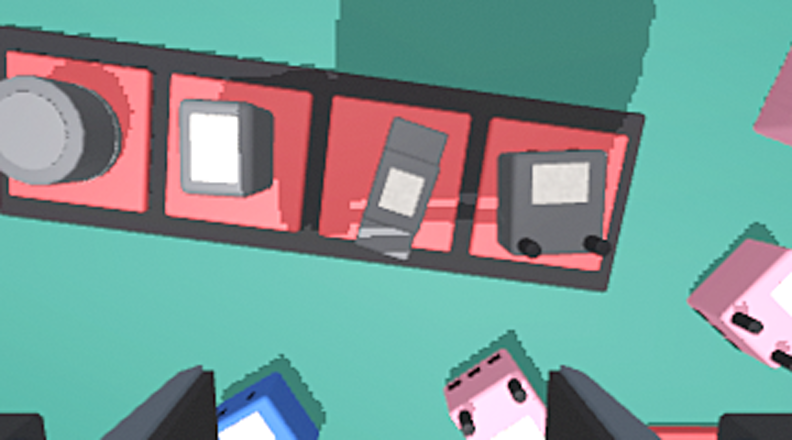

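The view is clear (crop scale 2.2, offset (110,60)). It shows round top centre (33,132), tall label (214,148), narrow middle (402,190) and router top centre (559,201) with its antennas on the far side. Now casting rays for positions and yaws.

Run:
```python
from h import *
import pickle
d=pickle.load(open("w2.pkl","rb")); im=d["color"]; hsv=cv2.cvtColor(im,cv2.COLOR_BGR2HSV)
f=lambda p:np.array(p)/2.2+[110,60]
P=lambda p,z:ray(d,f(p),z).round(1)
print("ant corners",P([(510,152),(606,150),(604,251),(513,253)],63).tolist(),P([(510,152),(606,150),(604,251),(513,253)],63).mean(0))
q=P([(395,118),(447,130),(408,258),(357,245)],60);print("nar ends",q.tolist(),q.mean(0))
q=P([(181,100),(240,100),(240,194),(181,196)],82);print("tall",q.tolist(),q.mean(0))
w=((hsv[...,1]<40)&(hsv[...,2]>190)).astype(np.uint8)
n,l,s,c=cv2.connectedComponentsWithStats(w)
for nm,u,z in(("ant",364,63),("nar",292,73),("tall",207,82)):
    i=np.argmin(np.hypot(*(c-[u,138]).T)); ys,xs=np.nonzero(l==i); A=ray(d,np.c_[xs,ys],z); print(nm,"label mean",A.mean(0).round(1),rect(A))
g=cv2.GaussianBlur(cv2.cvtColor(im,cv2.COLOR_BGR2GRAY),(3,3),0)
print("circle",cv2.HoughCircles(g[60:180,90:190],cv2.HOUGH_GRADIENT,1,30,param1=80,param2=12,minRadius=19,maxRadius=26))
print("round", P([(33,132)],68),P([(33+50,132)],68),P([(33,182)],68))
red=(((hsv[...,0]<10)|(hsv[...,0]>170))&(hsv[...,1]>100)&(hsv[...,2]>70)).astype(np.uint8); red[:70]=0; red[190:]=0; red[:,:90]=0;red[:,400:]=0
ys,xs=np.nonzero(red); print("pads",rect(ray(d,np.c_[xs,ys],18)))
```

```text
ant corners [[649.2, 18.1], [648.2, 63.2], [695.9, 66.7], [697.0, 22.2]] [672.575  42.55 ]
nar ends [[634.0, -36.1], [639.3, -11.6], [700.1, -29.1], [693.8, -54.3]] [666.8   -32.775]
tall [[627.9, -129.6], [627.8, -104.0], [667.9, -106.1], [668.8, -132.7]] [ 648.1 -118.1]
ant label mean [663.2  42.1] (array([663.3,  42.2]), array([17.9, 25.3]), 3.5)
nar label mean [667.  -33.8] (array([667.1, -33.7]), array([16. , 17.8]), 71.5)
tall label mean [ 648.4 -116.9] (array([ 649.3, -116.7]), array([21.7, 32.2]), 85.8)
circle [[[36.5 61.5 22.1]]]
round [[ 641.1 -202.7]] [[ 641.  -179.7]] [[ 663.6 -205.7]]
pads (array([656.3, -78.1]), array([328.2,  74.8]), 82.8)
```

The two views agree within 1–2 mm.

| Unit | x, y (mm) | Yaw (rad) |
|---|---|---|
| Router | 672.5, 42.5 | +0.065 |
| Narrow | 667, −33 | −0.30 |
| Tall | 648, −118 | −0.07 |
| Round | 642, −202 | – |

Rack slots from left to right: (457.7, 151), (457, 67), (455.5, −19), (455, −104). First, the router.

```bash
python3 -m pendant '{"linear":[[0.0166,0.0282,0],[0.0166,0.0282,0],[0.0166,0.0282,0],[0,0,0],[0,0,0.03],[0,0,0.03],[0,0,0.03],[0,0,0.02],[0,0,0],[0,0,0]],"yaw":[0,0,0,-0.065,0,0,0,0,0,0],"grip":[-0.4,-0.4,-0.4,-0.4,-0.4,-0.4,-0.4,-0.4,-0.4,-0.4]}'
```

```text
t: 4.22
eef_pos: [669.6, 41.2, 104.0]
ee_rot: [-0.033, 0.999, 0.0, -0.001]
contact_force: [0.5, -0.3, 0.2]
finger_gap: 0.699
```

```bash
python3 -m pendant '{"linear":[[-0.002,0.001,0.025],[0,0,0.025],[0,0,0.023],[0,0,0],[0,0,0],[0,0,0],[0,0,0],[0,0,0],[0,0,0],[0,0,0]],"yaw":[0,0,0,0,0,0,0,0,0,0],"grip":[-0.4,-0.4,-0.4,-0.4,-0.4,0.3,0.6,0.6,0.6,0.6]}'
python3 -m pendant '{"linear":[[0,0,0],[0,0,0],[0,0,-0.02],[0,0,-0.03],[0,0,-0.03],[0,0,-0.02],[0,0,0]],"yaw":[0,0,0,0,0,0,0],"grip":[1,1,1,1,1,1,1]}'
python3 - <<'E'
from h import *
d=manip.get_image("wrist"); cv2.imwrite("pics/w4.png",d["color"])
E
```

```text
t: 5.05
eef_pos: [673.6, 41.9, 32.8]
ee_rot: [-0.033, 0.999, 0.0, 0.001]
contact_force: [-1.9, 0.4, 11.3]
finger_gap: 0.504
t: 5.63
eef_pos: [675.1, 41.8, 136.4]
ee_rot: [-0.033, 0.999, -0.0, 0.004]
contact_force: [1.2, -0.4, -1.6]
finger_gap: 0.502
```

View pics/w4.png

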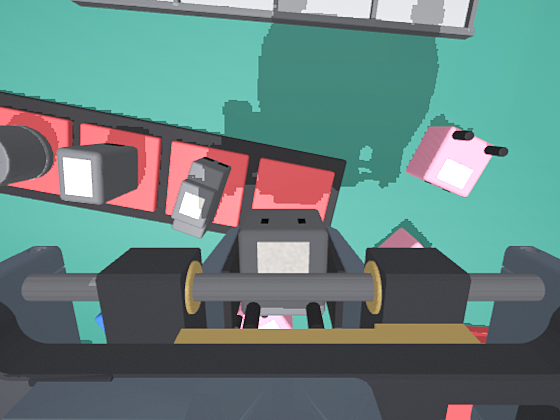

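It's held (opening 46 mm) and the unit is upright between the jaws. The picture shows the emptied pad at (290,185). Carrying it to the rightmost slot.

```bash
python3 -m pendant '{"linear":[[0,0,0],[0.0312,-0.0209,0],[0.0312,-0.0209,0],[0.0312,-0.0209,0],[0.0312,-0.0209,0],[0.0312,-0.0209,0],[0.0312,-0.0209,0],[0.0312,-0.0209,0],[0,0,0],[0,0,0]],"yaw":[0.065,0,0,0,0,0,0,0,0,0],"grip":[1,1,1,1,1,1,1,1,1,1]}'
python3 -m pendant '{"linear":[[0,0,0.02],[0,0,0.025],[0,0,0.025],[0,0,0.02],[0,0,0],[0,0,0],[0,0,0]],"yaw":[0,0,0,0,0,0,0],"grip":[1,1,1,1,1,1,1]}'
python3 - <<'E'
from h import *
for _ in range(2): print(manip.get_image("wrist")["t"][0], manip.state()["eef_pos"])
E
```

```text
t: 6.52
eef_pos: [452.5, -105.3, 130.4]
ee_rot: [0.001, 1.0, 0.0, -0.001]
contact_force: [0.8, -0.2, -1.4]
finger_gap: 0.5
t: 7.1
eef_pos: [455.1, -104.6, 41.5]
ee_rot: [-0.001, 1.0, -0.0, 0.0]
contact_force: [-0.6, 0.4, -1.3]
finger_gap: 0.504
106.35864974973086 [ 455.29184194 -104.74042237   41.82114941]
106.4880004682805 [ 455.29879655 -104.83760836   41.95373879]
```

```bash
python3 -m pendant '{"linear":[[0,0,0.01],[0,0,0.009],[0,0,0],[0,0,0],[0,0,0]],"yaw":[0,0,0,0,0],"grip":[1,1,1,1,1]}'
python3 -m pendant '{"linear":[[0,0,0.0015],[0,0,0],[0,0,0]],"yaw":[0,0,0],"grip":[1,1,1]}'
```

```text
t: 7.62
eef_pos: [454.5, -104.8, 22.3]
ee_rot: [-0.001, 1.0, -0.0, 0.0]
contact_force: [-1.2, -0.5, -1.3]
finger_gap: 0.508
t: 7.87
eef_pos: [454.7, -104.9, 20.8]
ee_rot: [-0.001, 1.0, -0.0, 0.0]
contact_force: [-0.8, 0.1, 4.5]
finger_gap: 0.503
```

```bash
python3 -m pendant '{"linear":[[0,0,0],[0,0,0],[0,0,0],[0,0,-0.02],[0,0,-0.03],[0,0,-0.03],[0,0,-0.03],[0,0,0],[0,0,0]],"yaw":[0,0,0,0,0,0,0,0,0],"grip":[-0.4,-0.4,-0.4,-0.4,-0.4,-0.4,-0.4,-0.4,-0.4]}'
python3 -m pendant '{"linear":[[-0.0353,0.0119,0],[-0.0353,0.0119,0],[-0.0353,0.0119,0],[-0.0353,0.0119,0],[-0.0353,0.0119,0],[-0.0353,0.0119,0],[0,0,0],[0,0,0],[0,0,0],[0,0,0]],"yaw":[0,0,0,0,0,0,0.1,0.1,0.1,0],"grip":[-0.2,-0.2,-0.2,-0.2,-0.2,-0.2,-0.2,-0.2,-0.2,-0.2]}'
python3 - <<'E'
from h import *
d=manip.get_image("wrist");print(manip.state()["eef_pos"])
d=manip.get_image("top"); im=d["color"]; print(manip.state()["eef_pos"])
for n,p in(("s",(455.2,-104.3,6)),): print(proj(d,p))
cv2.imwrite("pics/t2.png",cv2.resize(im[150:340,220:470],None,fx=3,fy=3))
E
```

```text
t: 8.62
eef_pos: [455.2, -105.0, 131.8]
ee_rot: [-0.001, 1.0, -0.001, 0.002]
contact_force: [0.0, 0.3, -0.2]
finger_gap: 0.699
t: 9.45
eef_pos: [665.4, -32.8, 128.5]
ee_rot: [0.151, 0.988, -0.0, -0.001]
contact_force: [0.2, -0.1, 0.2]
finger_gap: 0.601
[665.40401048 -32.9712931  128.78442648]
[665.51614113 -33.06966466 129.15312223]
[[383.34488699 293.95096129]]
```

View pics/t2.png

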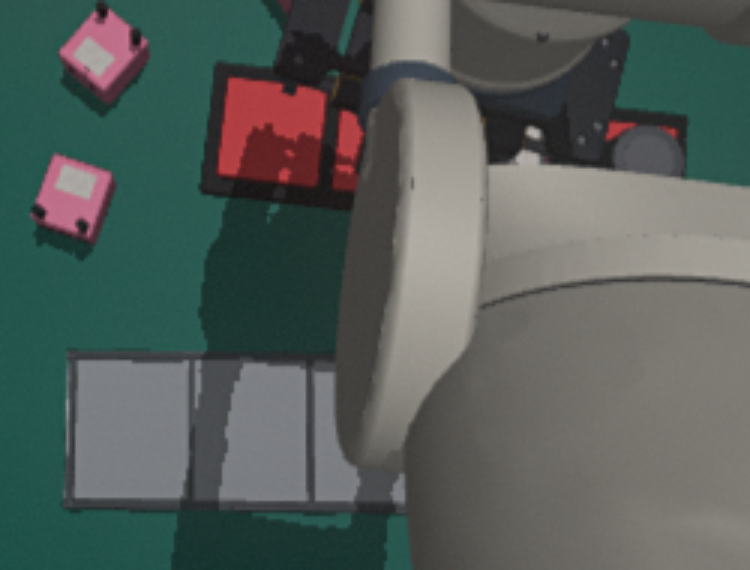

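The arm hides the filled slot in this view, so I'll check the placement later from another pose. Now descending on the narrow unit.

```bash
python3 -m pendant '{"linear":[[-0.0015,0,0.03],[0,0,0.03],[0,0,0.025],[0,0,0.012],[0,0,0],[0,0,0],[0,0,0],[0,0,0],[0,0,0],[0,0,0]],"yaw":[0,0,0,0,0,0,0,0,0,0],"grip":[-0.2,-0.2,-0.2,-0.2,-0.2,-0.2,0.6,1,1,1]}'
python3 -m pendant '{"linear":[[0,0,0],[0,0,0],[0,0,0],[0,0,-0.02],[0,0,-0.03],[0,0,-0.03],[0,0,-0.02],[0,0,0],[0,0,0]],"yaw":[0,0,0,0,0,0,0,0,0],"grip":[1,1,1,1,1,1,1,1,1]}'
```

```text
t: 10.38
eef_pos: [668.0, -33.6, 34.5]
ee_rot: [0.149, 0.989, 0.0, 0.001]
contact_force: [-0.4, -0.7, -0.8]
finger_gap: 0.34
t: 11.13
eef_pos: [668.1, -33.6, 134.5]
ee_rot: [0.149, 0.989, 0.0, 0.001]
contact_force: [-0.3, 0.4, -2.2]
finger_gap: 0.306
```

```bash
python3 -m pendant '{"linear":[[0,0,0],[0,0,0],[0,0,0],[0.0354,0.0024,0],[0.0354,0.0024,0],[0.0354,0.0024,0],[0.0354,0.0024,0],[0.0354,0.0024,0],[0.0354,0.0024,0],[0,0,0]],"yaw":[-0.1,-0.1,-0.1,0,0,0,0,0,0,0],"grip":[1,1,1,1,1,1,1,1,1,1]}'
python3 -m pendant '{"linear":[[0,0,0.02],[0,0,0.03],[0,0,0.03],[0,0,0.02],[0,0,0.008],[0,0,0],[0,0,0],[0,0,0]],"yaw":[0,0,0,0,0,0,0,0],"grip":[1,1,1,1,1,1,1,1]}'
```

```text
t: 11.97
eef_pos: [446.4, -18.1, 131.8]
ee_rot: [-0.001, 1.0, 0.001, -0.005]
contact_force: [0.6, -0.0, -2.7]
finger_gap: 0.307
t: 12.63
eef_pos: [455.5, -19.4, 26.0]
ee_rot: [-0.001, 1.0, -0.0, 0.0]
contact_force: [0.9, -0.4, -1.9]
finger_gap: 0.302
```

Run:
```python
from h import *
d=manip.get_image("top"); print(manip.state()["eef_pos"])
d=manip.get_image("scene"); im=d["color"]; print(manip.state()["eef_pos"])
for p in((455.2,-104.3,6),(455.5,-19,6)): print(proj(d,p))
cv2.imwrite("pics/s2.png",cv2.resize(im[140:360,100:380],None,fx=2.7,fy=2.7))
```

```text
[455.65867347 -19.46104687  26.20941871]
[455.6942006  -19.47211561  26.25766689]
[[161.41554515 252.54674493]]
[[189.39619531 231.05428194]]
```

View pics/s2.png

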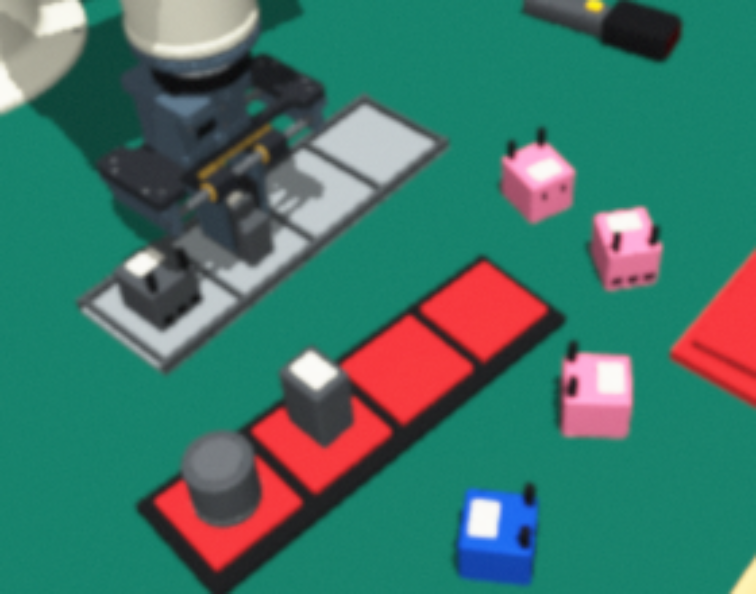

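The router stands upright in the middle of the rightmost slot (crop 160,285), and the narrow unit hangs just above the next slot. Lowering it to contact.

```bash
python3 -m pendant '{"linear":[[0,0,0.002],[0,0,0.001],[0,0,0],[0,0,0]],"yaw":[0,0,0,0],"grip":[1,1,1,1]}'
python3 -m pendant '{"linear":[[0,0,0.001],[0,0,0],[0,0,0]],"yaw":[0,0,0],"grip":[1,1,1]}'
```

```text
t: 13.07
eef_pos: [455.1, -19.4, 22.5]
ee_rot: [-0.001, 1.0, -0.0, 0.0]
contact_force: [-0.4, 0.3, -2.0]
finger_gap: 0.305
t: 13.32
eef_pos: [455.4, -19.4, 21.7]
ee_rot: [-0.001, 1.0, -0.0, 0.0]
contact_force: [0.0, 1.2, 8.8]
finger_gap: 0.306
```

```bash
python3 -m pendant '{"linear":[[0,0,0],[0,0,0],[0,0,0],[0,0,-0.02],[0,0,-0.03],[0,0,-0.03],[0,0,-0.03],[0,0,0],[0,0,0]],"yaw":[0,0,0,0,0,0,0,0,0],"grip":[-0.2,-0.2,-0.2,-0.2,-0.2,-0.2,-0.2,-0.2,-0.2]}'
python3 -m pendant '{"linear":[[-0.0321,-0.0163,0],[-0.0321,-0.0163,0],[-0.0321,-0.0163,0],[-0.0321,-0.0163,0],[-0.0321,-0.0163,0],[-0.0321,-0.0163,0],[0,0,0],[0,0,0],[0,0,0]],"yaw":[0,0,0,0,0,0,0.07,0,0],"grip":[-0.2,-0.2,-0.2,-0.2,-0.2,-0.2,-0.2,-0.2,-0.2]}'
```

```text
t: 14.07
eef_pos: [456.0, -19.5, 132.7]
ee_rot: [-0.001, 1.0, -0.0, 0.002]
contact_force: [0.4, -0.8, -0.9]
finger_gap: 0.603
t: 14.82
eef_pos: [646.6, -116.6, 129.6]
ee_rot: [0.034, 0.999, 0.0, -0.001]
contact_force: [-0.6, 0.3, -0.9]
finger_gap: 0.604
```

```bash
python3 -m pendant '{"linear":[[-0.0015,-0.001,0.03],[0,0,0.03],[0,0,0.023],[0,0,0.01],[0,0,0],[0,0,0],[0,0,0],[0,0,0],[0,0,0],[0,0,0]],"yaw":[0,0,0,0,0,0,0,0,0,0],"grip":[-0.2,-0.2,-0.2,-0.2,-0.2,-0.2,0.6,1,1,1]}'
python3 -m pendant '{"linear":[[0,0,0],[0,0,0],[0,0,0],[0,0,-0.02],[0,0,-0.03],[0,0,-0.03],[0,0,-0.02],[0,0,0],[0,0,0]],"yaw":[0,0,0,0,0,0,0,0,0],"grip":[1,1,1,1,1,1,1,1,1]}'
```

```text
t: 15.65
eef_pos: [649.9, -118.1, 39.6]
ee_rot: [0.034, 0.999, -0.0, 0.001]
contact_force: [-1.9, 2.2, 7.8]
finger_gap: 0.375
t: 16.4
eef_pos: [649.8, -118.2, 139.5]
ee_rot: [0.034, 0.999, -0.0, 0.001]
contact_force: [-0.1, -0.8, -2.5]
finger_gap: 0.373
```

```bash
python3 -m pendant '{"linear":[[0,0,0],[0.0273,0.0265,0],[0.0273,0.0265,0],[0.0273,0.0265,0],[0.0273,0.0265,0],[0.0273,0.0265,0],[0.0273,0.0265,0],[0.0273,0.0265,0],[0,0,0],[0,0,0]],"yaw":[-0.07,0,0,0,0,0,0,0,0,0],"grip":[1,1,1,1,1,1,1,1,1,1]}'
python3 -m pendant '{"linear":[[0,0,0.02],[0,0,0.03],[0,0,0.03],[0,0,0.02],[0,0,0.008],[0,0,0],[0,0,0],[0,0,0]],"yaw":[0,0,0,0,0,0,0,0],"grip":[1,1,1,1,1,1,1,1]}'
```

```text
t: 17.23
eef_pos: [455.7, 68.3, 137.6]
ee_rot: [-0.002, 1.0, -0.0, -0.001]
contact_force: [0.4, -0.5, -2.0]
finger_gap: 0.373
t: 17.9
eef_pos: [458.6, 67.0, 30.9]
ee_rot: [-0.0, 1.0, -0.0, 0.0]
contact_force: [0.4, 0.1, -2.5]
finger_gap: 0.37
```

```bash
python3 -m pendant '{"linear":[[0,0,0.002],[0,0,0.001],[0,0,0],[0,0,0]],"yaw":[0,0,0,0],"grip":[1,1,1,1]}'
python3 -m pendant '{"linear":[[0,0,0.001],[0,0,0],[0,0,0]],"yaw":[0,0,0],"grip":[1,1,1]}'
```

```text
t: 18.23
eef_pos: [458.1, 67.2, 27.7]
ee_rot: [-0.001, 1.0, -0.0, 0.0]
contact_force: [-0.8, -0.2, -3.3]
finger_gap: 0.373
t: 18.48
eef_pos: [458.3, 67.2, 26.8]
ee_rot: [-0.001, 1.0, 0.0, 0.0]
contact_force: [-0.7, 0.8, 9.0]
finger_gap: 0.368
```

```bash
python3 -m pendant '{"linear":[[0,0,0],[0,0,0],[0,0,0],[0,0,-0.02],[0,0,-0.03],[0,0,-0.03],[0,0,-0.03],[0,0,0],[0,0,0]],"yaw":[0,0,0,0,0,0,0,0,0],"grip":[-0.2,-0.2,-0.2,-0.2,-0.2,-0.2,-0.2,-0.2,-0.2]}'
python3 -m pendant '{"linear":[[-0.0204,-0.0299,0],[-0.0204,-0.0299,0],[-0.0204,-0.0299,0],[-0.0204,-0.0299,0],[-0.0204,-0.0299,0],[-0.0204,-0.0299,0],[-0.0204,-0.0299,0],[-0.0204,-0.0299,0],[-0.0204,-0.0299,0],[0,0,0]],"yaw":[0,0,0,0,0,0,0,0,0,0],"grip":[-0.55,-0.55,-0.55,-0.55,-0.55,-0.55,-0.55,-0.55,-0.55,-0.55]}'
python3 - <<'E'
from h import *
d=manip.get_image("wrist"); im=d["color"]; print(manip.state()["eef_pos"])
d=manip.get_image("wrist"); im=d["color"]; print(manip.state()["eef_pos"], proj(d,[(642,-202,68),(667,-202,68),(642,-177,68)]).round(0).tolist())
cv2.imwrite("pics/w5.png",im)
E
```

```text
t: 19.23
eef_pos: [458.8, 67.3, 137.8]
ee_rot: [-0.001, 1.0, 0.0, 0.002]
contact_force: [-0.4, 0.1, -1.4]
finger_gap: 0.598
t: 20.07
eef_pos: [644.2, -206.9, 134.4]
ee_rot: [0.001, 1.0, -0.001, 0.0]
contact_force: [-1.7, 0.7, -1.1]
finger_gap: 0.771
[ 642.51035749 -204.26780819  134.13264566]
[ 641.39435926 -202.48074929  134.24422861] [[287.0, 220.0], [287.0, 248.0], [317.0, 220.0]]
```

View pics/w5.png

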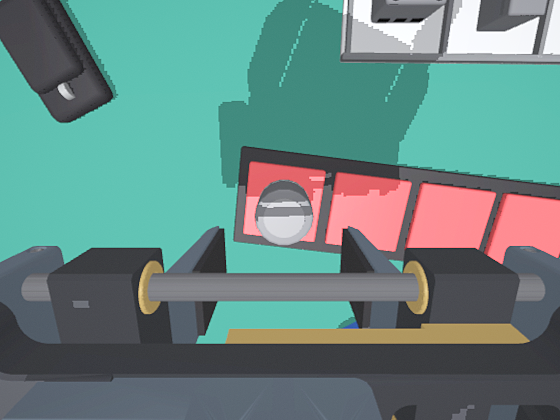

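The round unit's top is at (284,217), about 2 mm from the prediction, and lies between the jaws. I'll correct for that and grasp.

```bash
python3 -m pendant '{"linear":[[0.0015,-0.0015,0.03],[0,0,0.03],[0,0,0.03],[0,0,0.011],[0,0,0],[0,0,0],[0,0,0],[0,0,0],[0,0,0],[0,0,0]],"yaw":[0,0,0,0,0,0,0,0,0,0],"grip":[-0.55,-0.55,-0.55,-0.55,-0.55,-0.55,0.6,1,1,1]}'
python3 -m pendant '{"linear":[[0,0,0],[0,0,0],[0,0,0],[0,0,-0.02],[0,0,-0.03],[0,0,-0.03],[0,0,-0.02],[0,0,0],[0,0,0]],"yaw":[0,0,0,0,0,0,0,0,0],"grip":[1,1,1,1,1,1,1,1,1]}'
python3 - <<'E'
from h import *
d=manip.get_image("wrist"); im=d["color"]; print(manip.state()["eef_pos"])
cv2.imwrite("pics/w6.png",im)
E
```

```text
t: 21.0
eef_pos: [641.0, -203.4, 36.7]
ee_rot: [-0.001, 1.0, -0.0, 0.001]
contact_force: [-2.3, 0.6, 9.9]
finger_gap: 0.539
t: 21.75
eef_pos: [640.9, -203.4, 136.8]
ee_rot: [-0.001, 1.0, -0.0, 0.001]
contact_force: [-0.8, 0.4, -3.3]
finger_gap: 0.535
[ 640.17028287 -203.09436065  135.3765772 ]
```

View pics/w6.png

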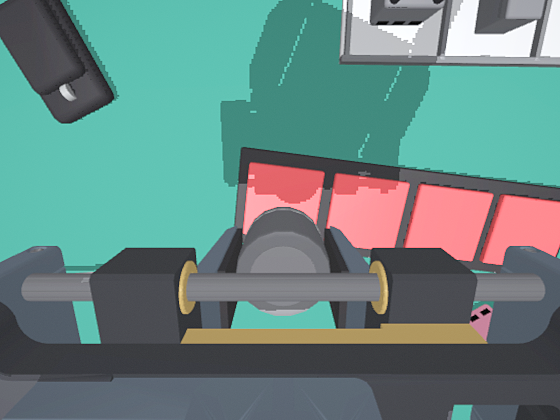

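Run:
```python
from h import *
d=manip.get_image("wrist"); e=manip.state()["eef_pos"]; print(e,manip.state()["finger_gap"])
zt=e[2]-18.7+50
for z in (zt,zt-50):
    print(z,proj(d,[(e[0]+a,e[1]+b,z) for a,b in((0,0),(25,0),(-25,0),(0,25),(0,-25))]).round(0).tolist())
im=d["color"]; cv2.imwrite("pics/w6c.png",cv2.resize(im[190:330,180:390],None,fx=3.5,fy=3.5))
```

```text
[ 639.70581497 -202.92714169  134.54133818] 0.5392775503701962
165.8413381757661 [[285.0, 275.0], [285.0, 317.0], [285.0, 229.0], [333.0, 275.0], [237.0, 275.0]]
115.84133817576611 [[284.0, 240.0], [284.0, 273.0], [284.0, 204.0], [321.0, 240.0], [248.0, 240.0]]
```

View pics/w6c.png

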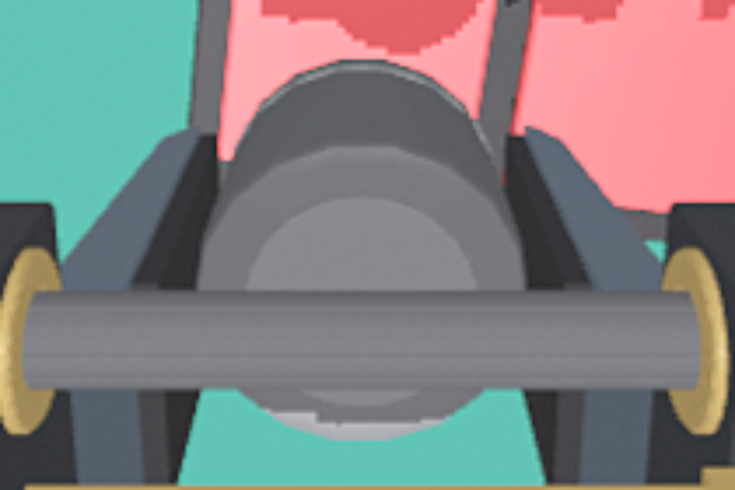

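The top circle (rows 231–316) matches the prediction for an upright unit centred between the jaws (229–317). The opening reads 48.8 mm rather than 50 mm, which is harmless. Carrying it to the leftmost slot.

```bash
python3 -m pendant '{"linear":[[0.0182,0.0354,0],[0.0182,0.0354,0],[0.0182,0.0354,0],[0.0182,0.0354,0],[0.0182,0.0354,0],[0.0182,0.0354,0],[0.0182,0.0354,0],[0.0182,0.0354,0],[0.0182,0.0354,0],[0.0182,0.0354,0]],"yaw":[0,0,0,0,0,0,0,0,0,0],"grip":[1,1,1,1,1,1,1,1,1,1]}'
python3 -m pendant '{"linear":[[0,0,0],[0,0,0],[0,0,0],[0,0,0.02],[0,0,0.03],[0,0,0.03],[0,0,0.02],[0,0,0],[0,0,0],[0,0,0]],"yaw":[0,0,0,0,0,0,0,0,0,0],"grip":[1,1,1,1,1,1,1,1,1,1]}'
```

```text
t: 22.68
eef_pos: [456.0, 151.8, 134.4]
ee_rot: [-0.0, 1.0, -0.0, -0.001]
contact_force: [0.9, 0.6, -1.6]
finger_gap: 0.536
t: 23.52
eef_pos: [458.7, 150.1, 36.2]
ee_rot: [-0.0, 1.0, 0.0, 0.0]
contact_force: [0.5, 0.1, -1.5]
finger_gap: 0.537
```

```bash
python3 -m pendant '{"linear":[[0,0.001,0.006],[0,0,0.004],[0,0,0.001],[0,0,0],[0,0,0]],"yaw":[0,0,0,0,0],"grip":[1,1,1,1,1]}'
python3 -m pendant '{"linear":[[0,0,0.001],[0,0,0],[0,0,0]],"yaw":[0,0,0],"grip":[1,1,1]}'
```

```text
t: 23.93
eef_pos: [458.1, 151.7, 24.7]
ee_rot: [-0.001, 1.0, 0.0, 0.0]
contact_force: [-1.3, -0.1, -0.4]
finger_gap: 0.541
t: 24.18
eef_pos: [458.2, 151.7, 24.4]
ee_rot: [-0.001, 1.0, 0.0, 0.001]
contact_force: [-3.8, -0.5, 22.9]
finger_gap: 0.541
```

```bash
python3 -m pendant '{"linear":[[0,0,0],[0,0,0],[0,0,0],[0,0,-0.02],[0,0,-0.03],[0,0,-0.03],[0,0,-0.03],[0,0,-0.03],[0,0,0]],"yaw":[0,0,0,0,0,0,0,0,0],"grip":[-0.45,-0.45,-0.45,-0.45,-0.45,-0.45,-0.45,-0.45,-0.45]}'
python3 -m pendant '{"linear":[[0.015,0.036,0],[0.015,0.036,0],[0.015,0.036,0],[0.015,0.036,0],[0.015,0.036,0],[0.015,0.036,0],[0.015,0.036,0],[0.015,0.036,0],[0,0,0],[0,0,0]],"yaw":[0,0,0,0,0,0,0,0,0,0],"grip":[-0.45,-0.45,-0.45,-0.45,-0.45,-0.45,-0.45,-0.45,-0.45,-0.45]}'
python3 - <<'E'
from h import *
d=manip.get_image("top"); im=d["color"]
for n,p,h in(("round",(457.7,151.1),56),("tall",(457,67),70),("nar",(455.5,-19),61),("ant",(455.2,-104),51)): print(n,proj(d,(*p,h)).round(1))
hsv=cv2.cvtColor(im,cv2.COLOR_BGR2HSV)
w=((hsv[...,1]<60)&(hsv[...,2]>165)).astype(np.uint8); w[:255]=0;w[335:]=0;w[:,:225]=0;w[:,425:]=0
n,l,s,c=cv2.connectedComponentsWithStats(w)
for i in range(1,n):
    if 20<s[i,4]<300: print(s[i],c[i].round(1),[ray(d,c[i],z).round(1).tolist() for z in(70,61,51)])
cv2.imwrite("pics/t3.png",cv2.resize(im[150:340,160:440],None,fx=2.8,fy=2.8))
E
```

```text
t: 24.93
eef_pos: [460.3, 152.2, 168.2]
ee_rot: [-0.001, 1.0, 0.001, 0.004]
contact_force: [0.8, 0.1, 0.9]
finger_gap: 0.723
t: 25.77
eef_pos: [336.4, 440.9, 162.9]
ee_rot: [-0.002, 1.0, -0.0, -0.0]
contact_force: [0.5, -1.2, 0.6]
finger_gap: 0.729
round [[262.  293.4]]
tall [[304.  294.2]]
nar [[347.1 294.9]]
ant [[388.7 295. ]]
[300 288   9  14 126] [304.  294.5] [[[456.4, 67.1]], [[456.0, 66.7]], [[455.5, 66.2]]]
[344 292   8   9  66] [347.6 295.6] [[[454.5, -18.6]], [[454.1, -20.0]], [[453.6, -21.6]]]
[384 296  13   9 109] [389.6 300. ] [[[446.4, -100.3]], [[445.9, -102.6]], [[445.3, -105.2]]]
```

View pics/t3.png

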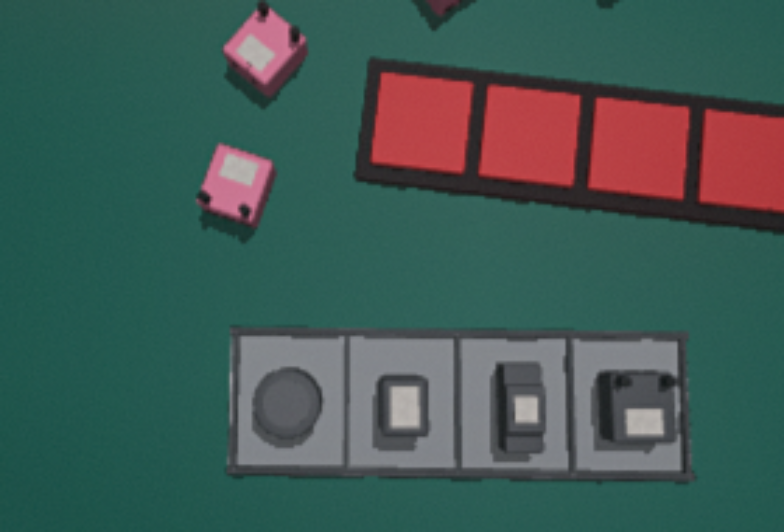

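All four pads are empty. From left to right the rack holds round, tall, narrow and router, each within about 2 mm of its slot centre and upright. I'll check the scanner and hand in.

Run:
```python
from h import *
a=cv2.imread("pics/scene0.png"); b=manip.get_image("scene")["color"]
def y(im):
    h=cv2.cvtColor(im,cv2.COLOR_BGR2HSV)[125:170,285:360]; m=(h[...,0]>20)&(h[...,0]<35)&(h[...,1]>150)&(h[...,2]>150); k=np.argwhere(m); return len(k),k.mean(0) if len(k) else None
print(y(a),y(b))
print(manip.state()["contact_force"]); print(manip.sign_off())
```

```text
(20, array([16.65, 34.55])) (20, array([16.65, 34.55]))
[-0.94297727  0.02317205 -0.75871806]
the job is handed in; nothing more can be done
None
```

I moved all four units and handed the job in at about 26 s of the allowed 109 s; no verdict is reported. The pads held router, narrow, tall, round from left to right. The rack now holds round, tall, narrow, router, one to a slot.

**Final checks:**
- **Position:** in the last top view all four pads are empty and every unit stands upright. Each is within about 2 mm of its slot centre; the router's position is inferred from its label.
- **Release:** each unit was lowered until the wrist force showed contact with the rack floor (4–23 N), then released.
- **Scanner:** its yellow mark is at exactly the same pixels as at the start, and the arm ended clear of everything.

**What disagreed:**
- **Round unit's width:** the gripper opening read about 49 mm on the 50 mm unit. The wrist view showed it centred and upright, so I carried on.
- **Wasted moves:** I first backed off the wrong way for the wrist view, and one top view was blocked by the arm. Neither affected the result.

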